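Press a watch crystal home and hold the lever on its stop

TASK

Fit the new crystal on the crystal press: its bezel already lies between the open jaws of the press's chuck, so first turn the chuck's knurled sleeve clockwise (seen from above) until the three jaws grip the bezel firmly, with the lever still up. Then take the cross handle of the press lever, swing it forward and down against its spring until the lever is on its stop and the crystal is pressed fully home, and keep holding it there: finish with the gripper still holding the lever on the stop so that the gasket can settle. Leave the other things on the bench where they are.

Things in the scene. Friction and masses are not known exactly. Their poses are not given: they have to be found in the camera images.
- press: the crystal press, fixed: dark cast base plate (x -50 to 175, y +-48, 20 mm high), a round chuck near its front, a two-cheeked lever bracket at its rear. Origin: on the bench surface under the chuck's upright axis; x points to the rear (bracket), -x is the front where the handle comes down, z up. A thin stop screw for the lever, top 79 mm above the bench, stands at x = 75 mm
- ring_grip (a point): centre of the chuck's knurled outer sleeve, a steel ring 60 mm in diameter from 27 to 45 mm above the bench (this point: 36 mm). Nothing stands beside it above its seat (24.5 mm high), so it can be pinched across its diameter from above in any direction; all on top of the chuck lies within its diameter and below 60 mm above the bench
- chuck_ring (a joint): turn of the knurled sleeve, rad: 0 = jaws fully open; grows clockwise seen from above and draws the three coupled jaws in, 3.5 mm per rad; range 0 to 1.4, starts at 0 to 0.3. The jaws meet the bezel at about 0.95 and hold it firmly from about 1.1; 1.15 to 1.3 is a good tightness. Drag 0.25 N m before the jaws meet the bezel, about 0.5 when tight; it stays where it is left
- jaw1: chuck jaw, a steel block 11 mm wide and 7.5 mm tall sliding radially on the chuck face, at the front (-x of the press). Origin: foot of its inner face
- jaw2: the same, at the rear on the -y side of the press
- jaw3: the same, at the rear on the +y side of the press
- chuck_axis (a point): centre of the chuck's flat top face, 48 mm above the bench, on the chuck's upright axis
- bezel: the brass watch bezel to be fitted, 36 mm in diameter and 7 mm tall, loose, lying flat on the chuck face between the open jaws, up to 1 mm off centre. Origin: centre of its underside
- crystal (a joint): depth of the round crystal (29 mm, with its white gasket) in the bezel, m: 0 = standing proud, 0.0025 = pressed fully home; about 6 N moves it, and it does not come out again by itself
- crystal_top (a point): centre of the crystal's top: 11.5 mm above the bezel's underside at first, 9 mm when home
- press_lever (a joint): swing of the press lever, rad: 0 = at rest, raised, leaning 5 degrees back past upright; grows as it swings forward and down; 1.65 = level, on its stop. A spring returns it when let go: to move it takes about 3 N at the handle at first, 6 N at the stop and 4 N more as the crystal goes in. The die under it meets the crystal at about 1.63 and presses it home only when the lever is on the stop
- lever_hinge (a point): centre of the lever's hinge pin: 130 mm behind the chuck's axis (press +x), 87 mm above the bench; the pin runs along the press's y. The lever arm (18 mm wide, 16 mm thick) runs from here to the collar of the cross handle. The handle is 286 mm above the bench and 146 mm behind the chuck axis at rest, 87 mm above and 70 mm in front of it on the stop
- handle (a point): centre of the lever's cross handle, 200 mm from the hinge: a smooth round black bar, 16 mm thick, 120 mm long, along the press's y, ball ends, a 24 mm collar over its middle 30 mm. Grip it about 37 mm to either side of the centre, clear of the arm; it turns in a light grip (20 N), so the gripper can keep pointing down
- spare_die: bystander, leave it alone: white nylon stepped press die, 26 mm across, 24 mm tall
- loupe: bystander, leave it alone: black eyeglass loupe, 36 mm across, 34 mm tall
- oil_cup: bystander, leave it alone: brass oil cup with a knobbed lid, 40 mm across, 37 mm tall
- parts_dish: bystander, leave it alone: clear round dish with small wheels in it, 64 mm across, 15 mm tall
- spare_bezel: bystander, leave it alone: loose steel bezel ring, 38 mm across, 6 mm tall, lying on the bench
- tweezers: bystander, leave it alone: steel tweezers lying flat, 125 mm long, 9 mm tall
- driver: bystander, leave it alone: small screwdriver lying on the bench, 140 mm long
- watch_head: bystander, leave it alone: steel wristwatch head without strap, 40 mm, lying on the paper ledger
Things that resemble listed ones, but are neither listed nor needed, are in the scene too. Leave any blue look-alike of the bezel alone.

How it is judged (in metres and radians):
On the way, in this order (a step that is already met when the one before it is completed fails the run):
1. the three jaws grip the bezel, with the lever still up and the crystal not yet pressed (contact force between each of jaw1, jaw2, jaw3 and bezel above 3 N and horizontal distance between bezel and chuck_axis below 0.002 m and z of bezel in the frame of chuck_axis below 0.002 m and angle between bezel's own z axis and vertical below 0.06 rad and value of joint press_lever below 0.3 rad and value of joint crystal below 0.0008 m), for 0.3 s.
2. the lever is on its stop, held by the gripper, and the crystal is home in the gripped bezel (contact force between each of jaw1, jaw2, jaw3 and bezel above 1.5 N and horizontal distance between bezel and chuck_axis below 0.002 m and z of bezel in the frame of chuck_axis below 0.002 m and angle between bezel's own z axis and vertical below 0.06 rad and value of joint press_lever above 1.635 rad and value of joint crystal above 0.0019 m and contact force between the fingers and press_lever above 3 N), for 0.3 s.
At the end, for the whole second after the job is handed in: The bezel lies flat and centred (2 mm) on the chuck face, gripped by all three jaws (over 1.5 N each); the crystal is home (over 1.9 of 2.5 mm); the lever is on its stop (over 1.635 of 1.65 rad) and the fingers hold it there (contact over 3 N) (all of step 2); the arm keeps its last pose, push and grip.
It fails at once if one of the other things on the bench is moved more than 25 mm (distance of any of spare_die, loupe, oil_cup, parts_dish, spare_bezel, tweezers, driver, watch_head from where it was at the start of the episode above 0.025 m).
It also fails if it takes over 58 s, if anything falls off the work surface, if the arm or the gripper's body presses on something with over 40 N, if the wrist force passes 120 N, or if a joint passes its speed limit or range.

ROBOT

A 7-joint arm with a two-finger parallel gripper is mounted at the origin on the work surface. World frame = base frame: x ahead of the robot, y to its left, z up, the work surface at z = 0. Lengths are in m, angles in degrees, forces in N, time in s.
With the tool pointing down it reaches from about 0.425 to 0.825 m from the base axis. Payload 3.6 kg.
Tool frame: the origin (TCP) lies at the very end of the fingers, on their centre line; the grasp point (between the pads) lies 19 mm behind it; z points along the fingers, y is the line along which they close (so a half turn about z gives the same grasp; the last joint's range is limited). The gripper opens to 93 mm and grips with 3 to 60 N. Pads are 15 mm wide; open, the fingers measure 128 mm over their backs; the gripper's body (75 mm by 188 mm) begins 65 mm behind the grasp point.
Start: joints at [66.606, 35.231, -0.722, 81.555, 0.464, 63.22, -2.315], TCP at [0.242, -0.603, 0.219] pointing down, gripper open.
Joint ranges: [-178.69, 178.69], [-17.37, 117.87], [-77.05, 75.6], [15.02, 138.74], [-78.02, 258.01], [0.78, 113.62], [-162.83, 162.83]. Speed limits (degrees/s): [159.86, 159.86, 180, 180, 180, 180, 180].

INTERFACE

Orientations are given as [roll, pitch, yaw] about the fixed x, y, z axes, in that order (R = Rz(yaw) Ry(pitch) Rx(roll)).
In Python, from rig import arm gives the robot as it stands.
- The arm moves only by the tool send_rows, never from a script. Its argument "rows" is a list of rows, each an object of numbers: "dx", "dy", "dz": the shift along the tool's x, y, z normalised to -1 to 1, where 1 is 1 m; "ax", "ay", "az": the turn, a rotation vector about the tool's x, y, z normalised to -1 to 1, where 1 is 2 pi rad; "jaw": the opening, from 0 (shut) to 1 (fully open). In form: [{"dx": .., "dy": .., "dz": .., "ax": .., "ay": .., "az": .., "jaw": ..}, ...]. A call has 1 to 10 rows; each row shifts and turns the commanded pose from where the row before left it, along the tool's axes as they then stand; what a row does not reach is not made up. A row lasts 1/12 s, in which the tool goes at most 41.7 mm and 7.16 degrees, less where a joint would pass 70% of its speed; a pose out of reach is approached as far as the arm can. A call with a number of a shift or a turn outside -1 to 1 is refused whole. A call with a gripper value outside its range is refused whole. The fingers move at their own pace and stop on an object; the grip force is fixed at half the most. Time passes only in rows, so rows that do not move let the fingers close. It gives the time, the measured TCP pose, the force, the opening and the grip force at its end, in the units of the state.
- arm.sense(): the state, without advancing time (a new reading comes with each control period).
- arm.camera(name): name is "side" or "top"; returns the picture (480x640x3 uint8, red, green, blue); there is no depth.
- arm.camera_params(name): a dict with "K" (3x3 intrinsics, pixels), "eye" and "attitude" of the camera in the world. Camera axes: x right, y up, looking along -z (the intrinsics and any distortion apply to the point x, -y, -z); pixel columns grow to the right and rows downward; lengths in m; the calibration is good to about 2 mm. A picture is of the moment at which its call begins. camera_params takes no time and is no camera call.
- arm.job_done(): hands the job in; it is judged then, once.
The state is a dict: "time": time; "q": joint angles; "joint_velocities": joint speeds; "joint_efforts": joint torques, N m; "ee_pos": TCP position; "tool_rot": TCP orientation; "force": force on the tool from outside, world axes, zero at the start; "ft_torque": the same for the moment, N m; "gripper_width": opening from 0.0 (shut) to 1.0 (fully open); "grip_force": force on a finger pad.
Only numpy, scipy, OpenCV 4.12 (cv2) and the standard library are available. Lean on these libraries where they do the work, as an engineer would, in place of code of your own. Each camera call takes 0.05 s, during which the arm holds its last target. There are 200 camera calls.

## Working session

There is one attempt and no reset: what is moved stays moved. The work goes in short steps, Python scripts to look and compute and a tool call to move; the robot and the scene stay as the last step left them, time stands still between calls to the robot, and variables do not carry over. Pictures are saved under pics/ and viewed, at most 10 in all, crops included, and the job is handed in when it is done.

Besides the shell and the picture viewer there is one more tool, called after "Request:" in YAML: its name, and indented under it one key for each argument. send_rows: Moves the arm, as the interface text tells. Its arguments: {"type":"object","properties":{"rows":{"type":"array","items":{"type":"object","properties":{"dx":{"type":"number","minimum":-1,"maximum":1},"dy":{"type":"number","minimum":-1,"maximum":1},"dz":{"type":"number","minimum":-1,"maximum":1},"ax":{"type":"number","minimum":-1,"maximum":1},"ay":{"type":"number","minimum":-1,"maximum":1},"az":{"type":"number","minimum":-1,"maximum":1},"jaw":{"type":"number"}}}}},"required":["rows"]}

```bash
mkdir -p pics
python3 - <<'E'
from rig import arm
import cv2
for n in("top","side"):
    cv2.imwrite(f"pics/{n}0.png",arm.camera(n)[:,:,::-1]); print(arm.camera_params(n))
print(arm.sense())
E
```

```text
{'K': array([[538.84077742,   0.        , 318.71263245],
       [  0.        , 538.84077742, 236.95652391],
       [  0.        ,   0.        ,   1.        ]]), 'eye': array([0.38464636, 0.16597566, 1.44512972]), 'attitude': array([  6.20008655,  -0.75510173, -91.0098889 ])}
{'K': array([[539.86109695,   0.        , 323.39710264],
       [  0.        , 539.86109695, 239.10020346],
       [  0.        ,   0.        ,   1.        ]]), 'eye': array([0.01977527, 0.787329  , 0.79153173]), 'attitude': array([  52.22522065,    0.16193475, -141.5337673 ])}
{'time': 0.1, 'q': array([66.60786876, 35.28542819, -0.72266719, 81.62927792,  0.46312517,
       63.21874294, -2.31717217]), 'joint_velocities': array([-0.05576988, -0.11060514, -0.09455547, -0.26109522, -0.02865255,
       -0.07977756, -0.04248108]), 'joint_efforts': array([ 1.84819393e-03, -4.60040402e+01,  2.10125609e-01, -1.66243762e+01,
       -6.12292578e-02,  1.69670972e-02,  1.13099629e-04]), 'ee_pos': array([ 0.24192333, -0.6025589 ,  0.21759408]), 'tool_rot': array([-1.79869398e+02,  8.09542934e-04,  2.18745002e+01]), 'force': array([ 0.5621254 , -0.49155084,  0.35129663]), 'ft_torque': array([0.03500497, 0.01151606, 0.01525498]), 'grip_force': 0.0, 'gripper_width': 1.0021271118382724}
```

View pics/top0.png

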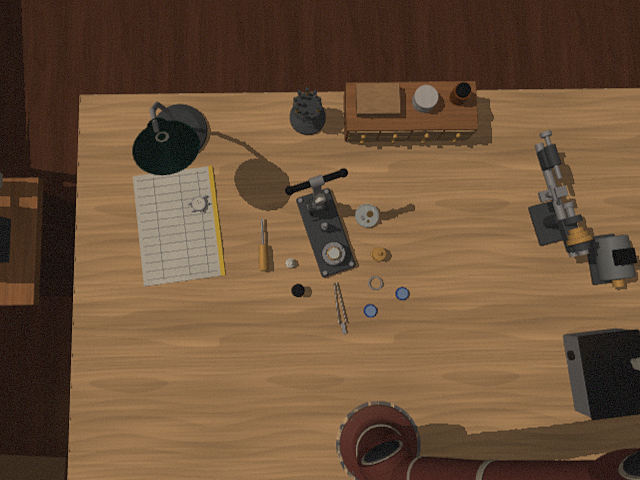

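View pics/side0.png

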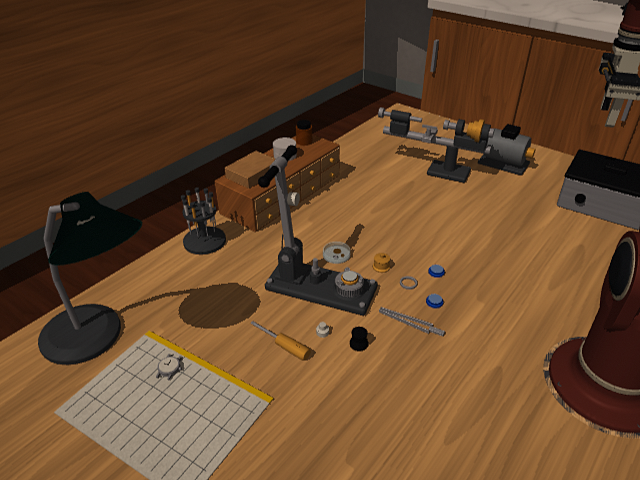

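The top view shows the press with its chuck at about (334,253), and the handle bar runs from (289,190) to (345,173). Two blue bezel look-alikes sit at (371,311) and (402,294). In the side view the chuck is at about (349,282) and the handle at about (278,166). The brass bezel on the chuck is the one meant. The brass cup at (380,255) and the steel ring at (376,284) are bystanders.

```bash
cat > h.py <<'E'
import numpy as np, cv2
from scipy.spatial.transform import Rotation as Ro
from rig import arm
P={n:arm.camera_params(n) for n in("top","side")}
def ray(n,uv):
    p=P[n];K=p["K"];d=np.array([(uv[0]-K[0,2])/K[0,0],-(uv[1]-K[1,2])/K[1,1],-1])
    return p["eye"],Ro.from_euler("xyz",p["attitude"],degrees=True).apply(d)
def plane(n,uv,z):
    e,d=ray(n,uv);return e+d*(z-e[2])/d[2]
def proj(n,X):
    p=P[n];c=Ro.from_euler("xyz",p["attitude"],degrees=True).inv().apply(np.asarray(X)-p["eye"])
    return np.array([p["K"][0,2]-p["K"][0,0]*c[0]/c[2],p["K"][1,2]+p["K"][1,1]*c[1]/c[2]])
def tri(a,b):
    (e,d),(f,g)=ray("top",a),ray("side",b)
    s=np.linalg.lstsq(np.c_[d,-g],f-e,rcond=None)[0];p,q=e+s[0]*d,f+s[1]*g
    return (p+q)/2,np.linalg.norm(p-q)
E
python3 - <<'E'
from h import *
print(proj("top",[0,0,0]),proj("side",[0,0,0]),proj("top",[.242,-.603,.219]),proj("side",[.242,-.603,.219]))
t=cv2.imread("pics/top0.png");s=cv2.imread("pics/side0.png")
a=cv2.resize(t[160:290,275:405],(585,585),interpolation=cv2.INTER_CUBIC)
cv2.imwrite("pics/topc.png",a)
cv2.imwrite("pics/sidec.png",cv2.resize(s[140:320,250:390],None,fx=3.3,fy=3.3,interpolation=cv2.INTER_CUBIC))
m=(t.max(2)<75).astype(np.uint8);m[:165]=0;m[285:]=0;m[:,:285]=0;m[:,365:]=0
n,l,st,c=cv2.connectedComponentsWithStats(m)
for i in range(1,n):
    if st[i,4]>30: print(st[i],c[i])
print(plane("top",(334,253),.05),plane("top",(317,181.5),.286))
E
```

```text
[377.95964992 443.50888922] [608.32827345 381.9549811 ] [653.60694624 353.07186189] [606.77641149 116.12522213]
[ 285  169   71  109 2798] [323.43852752 223.49392423]
[0.49332438 0.1059561  0.05      ] [0.63240742 0.15007755 0.286     ]
```

View pics/topc.png

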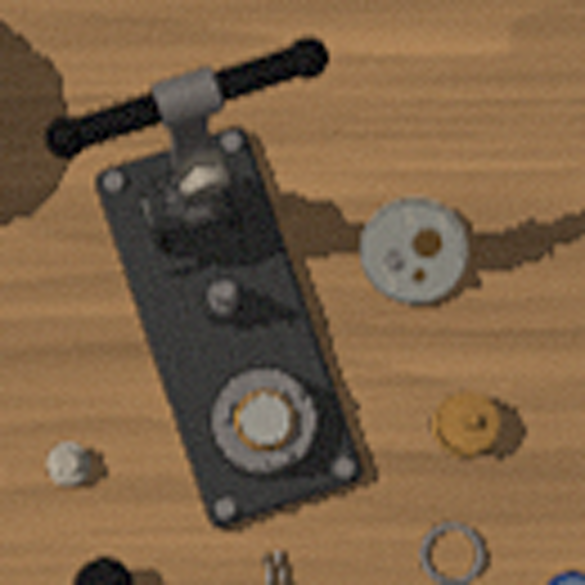

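View pics/sidec.png

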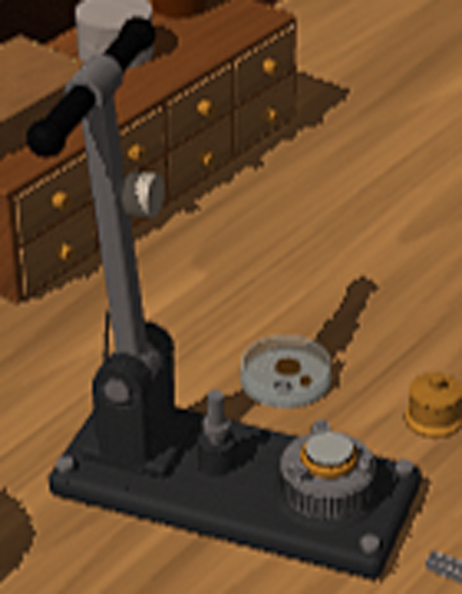

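The crops confirm the chuck with the brass bezel and crystal, centred at top crop (265,420). The plate screws are at crop (113,181), (232,141), (344,467) and (226,508). The handle ball ends are at crop (63,137) and (313,57). The balls in the side crop are at (45,136) and (140,33).

Run:
```python
from h import *
T=lambda u,v:((u+.5)/4.5+275-.5,(v+.5)/4.5+160-.5)
S=lambda u,v:((u+.5)/3.3+250-.5,(v+.5)/3.3+140-.5)
sc=np.array([plane("top",T(*p),.022) for p in((113,181),(232,141),(344,467),(226,508))])
print("screws\n",sc, sc.mean(0)); 
ax=(sc[0]+sc[1]-sc[2]-sc[3])[:2];ax/=np.linalg.norm(ax);yaw=np.degrees(np.arctan2(ax[1],ax[0]));print("yaw",yaw,np.linalg.norm(sc[0]-sc[1]),np.linalg.norm(sc[1]-sc[2]))
print("origin from screws",sc.mean(0)[:2]-.0625*ax)
t=cv2.imread("pics/top0.png")
r=plane("top",T(265,420),.045);print("ring",r)
print("crystal",plane("top",T(265,418),.0595))
b=[tri(T(63,137),S(45,136)),tri(T(313,57),S(140,33))];print(b)
B0,B1=b[0][0],b[1][0];print("handle mid",(B0+B1)/2,"yaw",np.degrees(np.arctan2(*(B0-B1)[1::-1]))-90)
b=[plane("top",T(63,137),.286),plane("top",T(313,57),.286)];print(b,(b[0]+b[1])/2,"yaw",np.degrees(np.arctan2(*(b[0]-b[1])[1::-1]))-90)
for y in(yaw,):
    R=Ro.from_euler("z",y,degrees=True);h=(b[0]+b[1])/2;print("origin from handle",h-R.apply([.146,0,.286]))
print("tri ring",tri(T(265,418),S(331,450)))
```

```text
screws
 [[0.63962881 0.19354528 0.022     ]
 [0.66270716 0.1223163  0.022     ]
 [0.46721266 0.06019706 0.022     ]
 [0.44433376 0.13001157 0.022     ]] [0.5534706  0.12651755 0.022     ]
yaw 17.8244738691351 0.07487441190370302 0.2051265462830948
origin from screws [0.49397068 0.10738618]
ring [0.49388065 0.10704165 0.045     ]
crystal [0.49389875 0.10762831 0.0595    ]
[(array([0.61425399, 0.21243926, 0.28703583]), np.float64(0.000329998409915421)), (array([0.65286809, 0.09028614, 0.28430721]), np.float64(0.0009170104640169562))]
handle mid [0.63356104 0.1513627  0.28567152] yaw 17.542383170062763
[array([0.61432859, 0.21237572, 0.286     ]), array([0.65210438, 0.09012232, 0.286     ])] [0.63321648 0.15124902 0.286     ] yaw 17.170927912868237
origin from handle [4.94224670e-01 1.06558131e-01 5.55111512e-17]
tri ring (array([0.493913  , 0.10717948, 0.05453387]), np.float64(0.0008931792425666438))
```

Both views agree: the press origin is at (0.494, 0.107) with yaw about 17.6°, and the handle height comes out at 0.286. Moving over the chuck now.

Request:
send_rows:
  rows:
    - {"dx": 0.0297,"dy": -0.0261,"jaw": 1}
    - {"dx": 0.0297,"dy": -0.0261,"jaw": 1}
    - {"dx": 0.0297,"dy": -0.0261,"jaw": 1}
    - {"dx": 0.0297,"dy": -0.0261,"jaw": 1}
    - {"dx": 0.0297,"dy": -0.0261,"jaw": 1}
    - {"dx": 0.0297,"dy": -0.0261,"jaw": 1}
    - {"dx": 0.0297,"dy": -0.0261,"jaw": 1}
    - {"dx": 0.0297,"dy": -0.0261,"jaw": 1}
    - {"dx": 0.0297,"dy": -0.0261,"jaw": 1}
    - {"dx": 0.0297,"dy": -0.0261,"jaw": 1}

```text
invalid input at $.rows[0]: expected keys dx, dy, dz, ax, ay, az, jaw
```

Request:
send_rows:
  rows:
    - {"dx": 0.02,"dy": -0.03,"jaw": 1}
    - {"dx": 0.02,"dy": -0.03,"jaw": 1}
    - {"dx": 0.02,"dy": -0.03,"jaw": 1}
    - {"dx": 0.02,"dy": -0.03,"jaw": 1}
    - {"dx": 0.02,"dy": -0.03,"jaw": 1}
    - {"dx": 0.02,"dy": -0.03,"jaw": 1}
    - {"dx": 0.02,"dy": -0.03,"jaw": 1}
    - {"dx": 0.02,"dy": -0.03,"jaw": 1}
    - {"dx": 0.02,"dy": -0.03,"jaw": 1}
    - {"jaw": 1}

```text
invalid input at $.rows[0]: expected keys dx, dy, dz, ax, ay, az, jaw
```

Request:
send_rows:
  rows:
    - {"az": -0.0167,"jaw": 1}
    - {"az": -0.0167,"jaw": 1}
    - {"az": -0.0167,"jaw": 1}
    - {"az": -0.0167,"jaw": 1}
    - {"az": -0.0167,"jaw": 1}
    - {"jaw": 1}
    - {"jaw": 1}

```text
invalid input at $.rows[0]: expected keys dx, dy, dz, ax, ay, az, jaw
```

All keys are needed in each row.

Request:
send_rows:
  rows:
    - {"dx": 0.0297,"dy": -0.0261,"dz": 0,"ax": 0,"ay": 0,"az": 0,"jaw": 1}
    - {"dx": 0.0297,"dy": -0.0261,"dz": 0,"ax": 0,"ay": 0,"az": 0,"jaw": 1}
    - {"dx": 0.0297,"dy": -0.0261,"dz": 0,"ax": 0,"ay": 0,"az": 0,"jaw": 1}
    - {"dx": 0.0297,"dy": -0.0261,"dz": 0,"ax": 0,"ay": 0,"az": 0,"jaw": 1}
    - {"dx": 0.0297,"dy": -0.0261,"dz": 0,"ax": 0,"ay": 0,"az": 0,"jaw": 1}
    - {"dx": 0.0297,"dy": -0.0261,"dz": 0,"ax": 0,"ay": 0,"az": 0,"jaw": 1}
    - {"dx": 0.0297,"dy": -0.0261,"dz": 0,"ax": 0,"ay": 0,"az": 0,"jaw": 1}
    - {"dx": 0.0297,"dy": -0.0261,"dz": 0,"ax": 0,"ay": 0,"az": 0,"jaw": 1}
    - {"dx": 0.0297,"dy": -0.0261,"dz": 0,"ax": 0,"ay": 0,"az": 0,"jaw": 1}
    - {"dx": 0.0297,"dy": -0.0261,"dz": 0,"ax": 0,"ay": 0,"az": 0,"jaw": 1}

```text
time: 0.93
ee_pos: [0.4208, -0.2484, 0.2185]
tool_rot: [-180.0, 0.0, 21.9]
force: [0.8, -0.7, -0.4]
gripper_width: 0.998
grip_force: 0.0
```

Request:
send_rows:
  rows:
    - {"dx": 0.02,"dy": -0.03,"dz": 0,"ax": 0,"ay": 0,"az": 0,"jaw": 1}
    - {"dx": 0.02,"dy": -0.03,"dz": 0,"ax": 0,"ay": 0,"az": 0,"jaw": 1}
    - {"dx": 0.02,"dy": -0.03,"dz": 0,"ax": 0,"ay": 0,"az": 0,"jaw": 1}
    - {"dx": 0.02,"dy": -0.03,"dz": 0,"ax": 0,"ay": 0,"az": 0,"jaw": 1}
    - {"dx": 0.02,"dy": -0.03,"dz": 0,"ax": 0,"ay": 0,"az": 0,"jaw": 1}
    - {"dx": 0.02,"dy": -0.03,"dz": 0,"ax": 0,"ay": 0,"az": 0,"jaw": 1}
    - {"dx": 0.02,"dy": -0.03,"dz": 0,"ax": 0,"ay": 0,"az": 0,"jaw": 1}
    - {"dx": 0.02,"dy": -0.03,"dz": 0,"ax": 0,"ay": 0,"az": 0,"jaw": 1}
    - {"dx": 0.02,"dy": -0.03,"dz": 0,"ax": 0,"ay": 0,"az": 0,"jaw": 1}
    - {"dx": 0,"dy": 0,"dz": 0,"ax": 0,"ay": 0,"az": 0,"jaw": 1}

```text
time: 1.77
ee_pos: [0.4875, 0.0769, 0.2187]
tool_rot: [-179.7, -0.2, 22.6]
force: [-0.0, 1.6, -0.4]
gripper_width: 0.997
grip_force: 0.0
```

Request:
send_rows:
  rows:
    - {"dx": 0,"dy": 0,"dz": 0,"ax": 0,"ay": 0,"az": -0.0167,"jaw": 1}
    - {"dx": 0,"dy": 0,"dz": 0,"ax": 0,"ay": 0,"az": -0.0167,"jaw": 1}
    - {"dx": 0,"dy": 0,"dz": 0,"ax": 0,"ay": 0,"az": -0.0167,"jaw": 1}
    - {"dx": 0,"dy": 0,"dz": 0,"ax": 0,"ay": 0,"az": -0.0167,"jaw": 1}
    - {"dx": 0,"dy": 0,"dz": 0,"ax": 0,"ay": 0,"az": -0.0167,"jaw": 1}
    - {"dx": 0,"dy": 0,"dz": 0,"ax": 0,"ay": 0,"az": 0,"jaw": 1}
    - {"dx": 0,"dy": 0,"dz": 0,"ax": 0,"ay": 0,"az": 0,"jaw": 1}
    - {"dx": 0,"dy": 0,"dz": 0,"ax": 0,"ay": 0,"az": 0,"jaw": 1}

```text
time: 2.43
ee_pos: [0.4869, 0.0671, 0.2185]
tool_rot: [-180.0, 0.0, 51.8]
force: [-0.5, 0.9, -0.2]
gripper_width: 1.003
grip_force: 0.0
```

Request:
send_rows:
  rows:
    - {"dx": 0.0179,"dy": -0.0095,"dz": 0,"ax": 0,"ay": 0,"az": 0,"jaw": 1}
    - {"dx": 0.0179,"dy": -0.0095,"dz": 0,"ax": 0,"ay": 0,"az": 0,"jaw": 1}
    - {"dx": 0,"dy": 0,"dz": 0.035,"ax": 0,"ay": 0,"az": 0,"jaw": 1}
    - {"dx": 0,"dy": 0,"dz": 0.035,"ax": 0,"ay": 0,"az": 0,"jaw": 1}
    - {"dx": 0,"dy": 0,"dz": 0.035,"ax": 0,"ay": 0,"az": 0,"jaw": 1}
    - {"dx": 0,"dy": 0,"dz": 0.035,"ax": 0,"ay": 0,"az": 0,"jaw": 1}
    - {"dx": 0,"dy": 0,"dz": 0,"ax": 0,"ay": 0,"az": 0,"jaw": 1}
    - {"dx": 0,"dy": 0,"dz": 0,"ax": 0,"ay": 0,"az": 0,"jaw": 1}
    - {"dx": 0,"dy": 0,"dz": 0,"ax": 0,"ay": 0,"az": 0,"jaw": 1}

```text
time: 3.18
ee_pos: [0.4953, 0.1077, 0.0802]
tool_rot: [179.9, -0.1, 51.9]
force: [0.1, -0.4, 0.5]
gripper_width: 1.002
grip_force: 0.0
```

Request:
send_rows:
  rows:
    - {"dx": -0.0013,"dy": -0.0006,"dz": 0.02,"ax": 0,"ay": 0,"az": 0,"jaw": 1}
    - {"dx": 0,"dy": 0,"dz": 0.02,"ax": 0,"ay": 0,"az": 0,"jaw": 1}
    - {"dx": 0,"dy": 0,"dz": 0.011,"ax": 0,"ay": 0,"az": 0,"jaw": 1}
    - {"dx": 0,"dy": 0,"dz": 0,"ax": 0,"ay": 0,"az": 0,"jaw": 1}
    - {"dx": 0,"dy": 0,"dz": 0,"ax": 0,"ay": 0,"az": 0,"jaw": 1}
    - {"dx": 0,"dy": 0,"dz": 0,"ax": 0,"ay": 0,"az": 0,"jaw": 1}

```text
time: 3.68
ee_pos: [0.4945, 0.1071, 0.0297]
tool_rot: [179.9, -0.2, 51.9]
force: [-1.4, -0.2, -0.1]
gripper_width: 1.001
grip_force: 0.0
```

Run:
```python
from h import *
s=arm.sense();print(s["force"],s["ft_torque"],s["ee_pos"],s["q"])
cv2.imwrite("pics/side1.png",cv2.resize(arm.camera("side")[170:330,260:440,::-1],None,fx=3.3,fy=3.3,interpolation=cv2.INTER_CUBIC))
```

```text
[-1.36353905 -0.23117854 -0.05913998] [-0.00195917  0.00924553  0.04065993] [0.49452258 0.10707798 0.02973395] [ -7.41335215  39.15110896 -10.96272595 115.61275722  15.69667405
  26.35519799 -68.14372217]
```

View pics/side1.png

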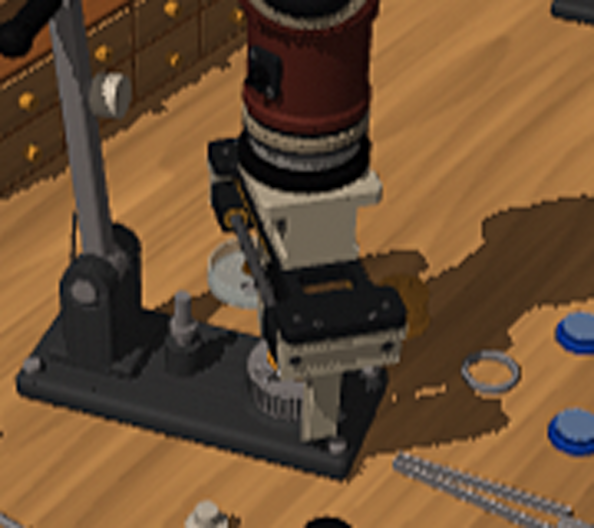

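The fingers straddle the knurled sleeve (crop (265,380)), clear of the screw and lever. Closing now.

Request:
send_rows:
  rows:
    - {"dx": 0,"dy": 0,"dz": 0,"ax": 0,"ay": 0,"az": 0,"jaw": 0}
    - {"dx": 0,"dy": 0,"dz": 0,"ax": 0,"ay": 0,"az": 0,"jaw": 0}
    - {"dx": 0,"dy": 0,"dz": 0,"ax": 0,"ay": 0,"az": 0,"jaw": 0}
    - {"dx": 0,"dy": 0,"dz": 0,"ax": 0,"ay": 0,"az": 0,"jaw": 0}
    - {"dx": 0,"dy": 0,"dz": 0,"ax": 0,"ay": 0,"az": 0,"jaw": 0}
    - {"dx": 0,"dy": 0,"dz": 0,"ax": 0,"ay": 0,"az": 0,"jaw": 0}
    - {"dx": 0,"dy": 0,"dz": 0,"ax": 0,"ay": 0,"az": 0,"jaw": 0}
    - {"dx": 0,"dy": 0,"dz": 0,"ax": 0,"ay": 0,"az": 0,"jaw": 0}

```text
time: 4.4
ee_pos: [0.4933, 0.1062, 0.0277]
tool_rot: [180.0, -0.0, 51.9]
force: [1.0, -1.4, 0.2]
gripper_width: 0.64
grip_force: 30.0
```

```bash
cat > s.py <<'E'
from rig import arm
s=arm.sense();print(s["force"].round(2),s["ft_torque"].round(3),s["ee_pos"].round(4),s["tool_rot"].round(2),s["q"].round(1),s["grip_force"],s["gripper_width"],s["time"])
E
python3 s.py
```

```text
[ 1.   -1.39  0.2 ] [-0.18  -0.257  0.017] [0.4933 0.1062 0.0277] [ 1.7996e+02 -2.0000e-02  5.1910e+01] [ -7.4  39.3 -10.9 115.7  15.7  26.3 -68.2] 30.000008940696716 0.6399529053759822 4.4
```

Gripped at 59.5 mm, as expected for the 60 mm sleeve. Turning 35° clockwise (+az) first.

Request:
send_rows:
  rows:
    - {"dx": 0,"dy": 0,"dz": 0,"ax": 0,"ay": 0,"az": 0.0125,"jaw": 0}
    - {"dx": 0,"dy": 0,"dz": 0,"ax": 0,"ay": 0,"az": 0.0125,"jaw": 0}
    - {"dx": 0,"dy": 0,"dz": 0,"ax": 0,"ay": 0,"az": 0.0125,"jaw": 0}
    - {"dx": 0,"dy": 0,"dz": 0,"ax": 0,"ay": 0,"az": 0.0125,"jaw": 0}
    - {"dx": 0,"dy": 0,"dz": 0,"ax": 0,"ay": 0,"az": 0.0125,"jaw": 0}
    - {"dx": 0,"dy": 0,"dz": 0,"ax": 0,"ay": 0,"az": 0.0125,"jaw": 0}
    - {"dx": 0,"dy": 0,"dz": 0,"ax": 0,"ay": 0,"az": 0.0125,"jaw": 0}
    - {"dx": 0,"dy": 0,"dz": 0,"ax": 0,"ay": 0,"az": 0.0125,"jaw": 0}

```text
time: 5.07
ee_pos: [0.4927, 0.1071, 0.0277]
tool_rot: [-180.0, -0.0, 15.8]
force: [-0.1, 0.0, 0.4]
gripper_width: 0.638
grip_force: 30.0
```

```bash
python3 s.py
```

```text
[-0.12  0.04  0.38] [ 0.012 -0.015  0.245] [0.4927 0.1071 0.0277] [-1.7998e+02 -1.0000e-02  1.5840e+01] [-13.6  39.   -1.7 115.9   2.5  25.1 -91.3] 29.995332062244415 0.6382275531104376 5.0667
```

Request:
send_rows:
  rows:
    - {"dx": 0,"dy": 0,"dz": 0,"ax": 0,"ay": 0,"az": 0.007,"jaw": 0}
    - {"dx": 0,"dy": 0,"dz": 0,"ax": 0,"ay": 0,"az": 0.007,"jaw": 0}

```text
time: 5.23
ee_pos: [0.4927, 0.1073, 0.0277]
tool_rot: [-180.0, -0.0, 10.9]
force: [0.1, -0.6, 1.2]
gripper_width: 0.639
grip_force: 30.0
```

```bash
python3 s.py
```

```text
[ 0.14 -0.6   1.18] [0.024 0.007 0.257] [0.4927 0.1073 0.0277] [-179.97   -0.     10.91] [-14.4  39.   -0.5 116.    0.6  25.1 -94.5] 29.998236000537872 0.6386688896340843 5.2333
```

Request:
send_rows:
  rows:
    - {"dx": 0,"dy": 0,"dz": 0,"ax": 0,"ay": 0,"az": 0.007,"jaw": 0}
    - {"dx": 0,"dy": 0,"dz": 0,"ax": 0,"ay": 0,"az": 0.007,"jaw": 0}

```text
time: 5.4
ee_pos: [0.4927, 0.1074, 0.0277]
tool_rot: [-180.0, -0.0, 5.9]
force: [0.3, 0.2, 0.2]
gripper_width: 0.64
grip_force: 30.0
```

```bash
python3 s.py
```

```text
[0.31 0.18 0.24] [ 0.067 -0.053  0.331] [0.4927 0.1074 0.0277] [-179.96   -0.      5.9 ] [-15.3  39.    0.8 116.   -1.3  25.1 -97.6] 29.998199343681335 0.6400480651732777 5.4
```

Request:
send_rows:
  rows:
    - {"dx": 0,"dy": 0,"dz": 0,"ax": 0,"ay": 0,"az": 0.007,"jaw": 0}

```text
time: 5.48
ee_pos: [0.4927, 0.1075, 0.0277]
tool_rot: [-180.0, -0.0, 3.4]
force: [-0.2, 0.4, 1.1]
gripper_width: 0.64
grip_force: 30.0
```

```bash
python3 s.py
```

```text
[-0.25  0.44  1.14] [ 0.121 -0.     0.357] [0.4927 0.1075 0.0277] [-179.96   -0.      3.4 ] [-15.7  39.    1.4 116.   -2.2  25.1 -99.2] 29.998189508914948 0.6398106481199217 5.4833
```

Request:
send_rows:
  rows:
    - {"dx": 0,"dy": 0,"dz": 0,"ax": 0,"ay": 0,"az": 0.007,"jaw": 0}

```text
time: 5.57
ee_pos: [0.4926, 0.1076, 0.0277]
tool_rot: [-180.0, 0.0, 0.9]
force: [1.1, 0.0, 1.5]
gripper_width: 0.636
grip_force: 30.0
```

```bash
python3 s.py
```

```text
[1.12 0.05 1.53] [0.134 0.025 0.433] [0.4926 0.1076 0.0277] [-179.96    0.      0.9 ] [ -16.1   39.     2.   116.    -3.1   25.1 -100.8] 29.998247623443604 0.6360862880901801 5.5667
```

Request:
send_rows:
  rows:
    - {"dx": 0,"dy": 0,"dz": 0,"ax": 0,"ay": 0,"az": 0.007,"jaw": 0}

```text
time: 5.65
ee_pos: [0.4927, 0.1076, 0.0277]
tool_rot: [-180.0, 0.0, -1.6]
force: [-0.2, 0.9, 0.9]
gripper_width: 0.637
grip_force: 30.0
```

```bash
python3 s.py
```

```text
[-0.21  0.94  0.87] [ 0.168 -0.009  0.41 ] [0.4927 0.1076 0.0277] [-179.95    0.     -1.61] [ -16.6   39.     2.7  116.    -4.1   25.1 -102.4] 29.998173415660858 0.6373915944516584 5.65
```

Request:
send_rows:
  rows:
    - {"dx": 0,"dy": 0,"dz": 0,"ax": 0,"ay": 0,"az": 0.007,"jaw": 0}

```text
time: 5.73
ee_pos: [0.4927, 0.1077, 0.0277]
tool_rot: [-180.0, 0.0, -4.1]
force: [-0.5, -0.1, 0.1]
gripper_width: 0.638
grip_force: 30.0
```

```bash
python3 s.py
```

```text
[-0.5  -0.08  0.14] [0.203 0.03  0.532] [0.4927 0.1077 0.0277] [-179.95    0.     -4.1 ] [ -17.    39.     3.3  116.    -5.    25.1 -104. ] 29.998237788677216 0.6376923409571209 5.7333
```

Request:
send_rows:
  rows:
    - {"dx": 0,"dy": 0,"dz": 0,"ax": 0,"ay": 0,"az": 0.007,"jaw": 0}

```text
time: 5.82
ee_pos: [0.4926, 0.1078, 0.0277]
tool_rot: [-179.9, 0.0, -6.6]
force: [0.3, 0.4, 1.1]
gripper_width: 0.638
grip_force: 30.0
```

```bash
python3 s.py
```

```text
[0.32 0.37 1.1 ] [ 0.213 -0.036  0.541] [0.4926 0.1078 0.0277] [-1.7995e+02  1.0000e-02 -6.6000e+00] [ -17.4   39.     3.9  116.    -6.    25.1 -105.5] 29.998183250427246 0.6381782748475765 5.8167
```

Torque has risen to about 0.54 N·m, about 0.29 rad past first contact, so the sleeve is near 1.24. Holding briefly, then releasing and rising.

Request:
send_rows:
  rows:
    - {"dx": 0,"dy": 0,"dz": 0,"ax": 0,"ay": 0,"az": 0,"jaw": 0}
    - {"dx": 0,"dy": 0,"dz": 0,"ax": 0,"ay": 0,"az": 0,"jaw": 0}
    - {"dx": 0,"dy": 0,"dz": 0,"ax": 0,"ay": 0,"az": 0,"jaw": 0}
    - {"dx": 0,"dy": 0,"dz": 0,"ax": 0,"ay": 0,"az": 0,"jaw": 0}
    - {"dx": 0,"dy": 0,"dz": 0,"ax": 0,"ay": 0,"az": 0,"jaw": 1}
    - {"dx": 0,"dy": 0,"dz": 0,"ax": 0,"ay": 0,"az": 0,"jaw": 1}
    - {"dx": 0,"dy": 0,"dz": 0,"ax": 0,"ay": 0,"az": 0,"jaw": 1}
    - {"dx": 0,"dy": 0,"dz": 0,"ax": 0,"ay": 0,"az": 0,"jaw": 1}
    - {"dx": 0,"dy": 0,"dz": 0,"ax": 0,"ay": 0,"az": 0,"jaw": 1}

```text
time: 6.57
ee_pos: [0.4928, 0.1059, 0.0276]
tool_rot: [180.0, 0.0, -6.8]
force: [0.0, 0.0, -0.2]
gripper_width: 0.95
grip_force: 0.0
```

Request:
send_rows:
  rows:
    - {"dx": 0,"dy": 0,"dz": -0.02,"ax": 0,"ay": 0,"az": 0,"jaw": 1}
    - {"dx": 0,"dy": 0,"dz": -0.02,"ax": 0,"ay": 0,"az": 0,"jaw": 1}
    - {"dx": 0,"dy": 0,"dz": -0.03,"ax": 0,"ay": 0,"az": 0,"jaw": 1}
    - {"dx": 0,"dy": 0,"dz": -0.03,"ax": 0,"ay": 0,"az": 0,"jaw": 1}
    - {"dx": 0,"dy": 0,"dz": 0,"ax": 0,"ay": 0,"az": 0,"jaw": 1}
    - {"dx": 0,"dy": 0,"dz": 0,"ax": 0,"ay": 0,"az": 0,"jaw": 1}

```text
time: 7.07
ee_pos: [0.4939, 0.1066, 0.1292]
tool_rot: [-179.9, -0.2, -6.8]
force: [-1.1, 0.1, -0.8]
gripper_width: 1.001
grip_force: 0.0
```

Request:
send_rows:
  rows:
    - {"dx": -0.023,"dy": 0.018,"dz": 0,"ax": 0,"ay": 0,"az": 0,"jaw": 1}
    - {"dx": -0.023,"dy": 0.018,"dz": 0,"ax": 0,"ay": 0,"az": 0,"jaw": 1}
    - {"dx": 0,"dy": 0,"dz": -0.03,"ax": 0,"ay": 0,"az": -0.0187,"jaw": 1}
    - {"dx": 0,"dy": 0,"dz": -0.03,"ax": 0,"ay": 0,"az": -0.0187,"jaw": 1}
    - {"dx": 0,"dy": 0,"dz": -0.03,"ax": 0,"ay": 0,"az": -0.0187,"jaw": 1}
    - {"dx": 0,"dy": 0,"dz": -0.03,"ax": 0,"ay": 0,"az": -0.0187,"jaw": 1}
    - {"dx": 0,"dy": 0,"dz": -0.03,"ax": 0,"ay": 0,"az": -0.0187,"jaw": 1}
    - {"dx": 0,"dy": 0,"dz": -0.03,"ax": 0,"ay": 0,"az": -0.0187,"jaw": 1}
    - {"dx": 0,"dy": 0,"dz": -0.03,"ax": 0,"ay": 0,"az": -0.0187,"jaw": 1}

```text
time: 7.82
ee_pos: [0.4419, 0.0759, 0.3376]
tool_rot: [-179.9, 0.2, 40.7]
force: [0.6, -0.0, -0.1]
gripper_width: 0.999
grip_force: 0.0
```

Request:
send_rows:
  rows:
    - {"dx": 0,"dy": 0,"dz": 0,"ax": 0,"ay": 0,"az": -0.0187,"jaw": 1}
    - {"dx": 0,"dy": 0,"dz": 0,"ax": 0,"ay": 0,"az": -0.0187,"jaw": 1}
    - {"dx": 0,"dy": 0,"dz": 0,"ax": 0,"ay": 0,"az": -0.0187,"jaw": 1}
    - {"dx": 0,"dy": 0,"dz": 0,"ax": 0,"ay": 0,"az": -0.0187,"jaw": 1}
    - {"dx": 0,"dy": 0,"dz": 0,"ax": 0,"ay": 0,"az": -0.0187,"jaw": 1}
    - {"dx": 0,"dy": 0,"dz": 0,"ax": 0,"ay": 0,"az": -0.0187,"jaw": 1}
    - {"dx": 0,"dy": 0,"dz": 0,"ax": 0,"ay": 0,"az": -0.0187,"jaw": 1}
    - {"dx": 0,"dy": 0,"dz": 0,"ax": 0,"ay": 0,"az": -0.0187,"jaw": 1}
    - {"dx": 0,"dy": 0,"dz": 0,"ax": 0,"ay": 0,"az": -0.0187,"jaw": 1}
    - {"dx": 0,"dy": 0,"dz": 0,"ax": 0,"ay": 0,"az": -0.0187,"jaw": 1}

```text
time: 8.65
ee_pos: [0.4422, 0.0759, 0.3358]
tool_rot: [-179.8, -0.0, 108.0]
force: [0.4, 0.2, 0.2]
gripper_width: 1.001
grip_force: 0.0
```

Request:
send_rows:
  rows:
    - {"dx": 0,"dy": 0,"dz": 0,"ax": 0,"ay": 0,"az": 0,"jaw": 1}
    - {"dx": 0,"dy": 0,"dz": 0,"ax": 0,"ay": 0,"az": 0,"jaw": 1}
    - {"dx": 0,"dy": 0,"dz": 0,"ax": 0,"ay": 0,"az": 0,"jaw": 1}

```text
time: 8.9
ee_pos: [0.4426, 0.076, 0.3368]
tool_rot: [-179.9, -0.0, 107.5]
force: [-0.3, 0.4, 0.1]
gripper_width: 1.001
grip_force: 0.0
```

```bash
python3 s.py
python3 - <<'E'
from h import *
t=arm.camera("side")[:,:,::-1];cv2.imwrite("pics/side2.png",cv2.resize(t[100:340,220:460],(720,600)))
E
```

```text
[-0.3   0.37  0.12] [-0.017 -0.145 -0.03 ] [0.4426 0.076  0.3368] [-1.7990e+02 -2.0000e-02  1.0755e+02] [ -1.4  11.4 -13.7 100.9   2.9  68.2   1.6] 0.0 1.001445581820576 8.9
```

View pics/side2.png

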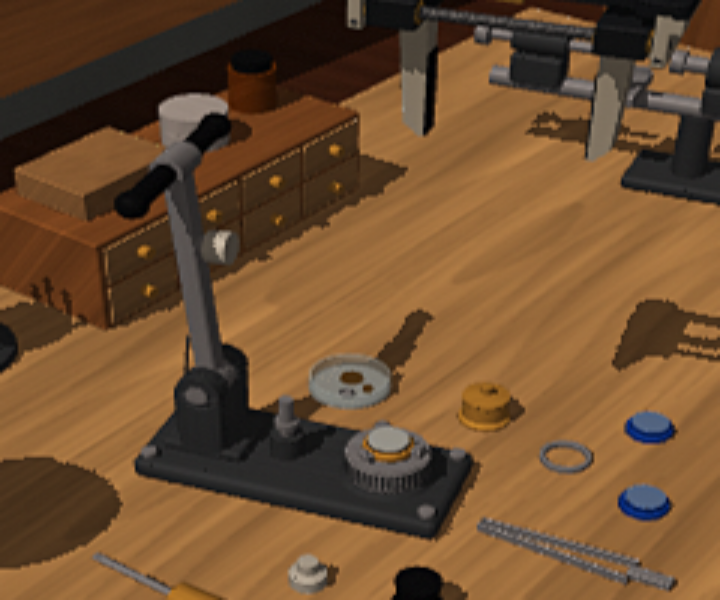

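The bezel sits centred between the drawn-in jaws (crop (388,445)), the lever is still up, and nothing has been disturbed. Moving over the handle's -y side.

Request:
send_rows:
  rows:
    - {"dx": -0.0038,"dy": 0.0341,"dz": 0,"ax": 0,"ay": 0,"az": 0,"jaw": 1}
    - {"dx": -0.0038,"dy": 0.0341,"dz": 0,"ax": 0,"ay": 0,"az": 0,"jaw": 1}
    - {"dx": -0.0038,"dy": 0.0341,"dz": 0,"ax": 0,"ay": 0,"az": 0,"jaw": 1}
    - {"dx": -0.0038,"dy": 0.0341,"dz": 0,"ax": 0,"ay": 0,"az": 0,"jaw": 1}
    - {"dx": -0.0038,"dy": 0.0341,"dz": 0,"ax": 0,"ay": 0,"az": 0,"jaw": 1}
    - {"dx": -0.0038,"dy": 0.0341,"dz": 0,"ax": 0,"ay": 0,"az": 0,"jaw": 1}
    - {"dx": 0,"dy": 0,"dz": 0,"ax": 0,"ay": 0,"az": 0,"jaw": 1}
    - {"dx": 0,"dy": 0,"dz": 0,"ax": 0,"ay": 0,"az": 0,"jaw": 1}
    - {"dx": 0,"dy": 0,"dz": 0,"ax": 0,"ay": 0,"az": 0,"jaw": 1}

```text
time: 9.7
ee_pos: [0.6441, 0.1168, 0.3372]
tool_rot: [-179.9, -0.0, 107.7]
force: [0.4, -0.4, -0.4]
gripper_width: 1.003
grip_force: 0.0
```

Request:
send_rows:
  rows:
    - {"dx": 0,"dy": 0,"dz": 0.02,"ax": 0,"ay": 0,"az": 0,"jaw": 1}
    - {"dx": 0,"dy": 0,"dz": 0.02,"ax": 0,"ay": 0,"az": 0,"jaw": 1}
    - {"dx": 0,"dy": 0,"dz": 0.02,"ax": 0,"ay": 0,"az": 0,"jaw": 1}
    - {"dx": 0,"dy": 0,"dz": 0.01,"ax": 0,"ay": 0,"az": 0,"jaw": 1}
    - {"dx": 0,"dy": 0,"dz": 0,"ax": 0,"ay": 0,"az": 0,"jaw": 1}
    - {"dx": 0,"dy": 0,"dz": 0,"ax": 0,"ay": 0,"az": 0,"jaw": 1}

```text
time: 10.2
ee_pos: [0.6443, 0.1166, 0.2687]
tool_rot: [180.0, 0.0, 107.7]
force: [-0.4, 0.4, 0.8]
gripper_width: 1.001
grip_force: 0.0
```

```bash
python3 s.py
python3 - <<'E'
from h import *
t=arm.camera("side")[:,:,::-1];cv2.imwrite("pics/side3.png",cv2.resize(t[90:290,200:400],(600,600),interpolation=cv2.INTER_CUBIC))
E
```

```text
[-0.4   0.4   0.84] [-0.037 -0.114  0.009] [0.6443 0.1166 0.2687] [1.7996e+02 1.0000e-02 1.0769e+02] [ -5.4  34.  -12.3  76.1   7.3  70.6  -0.4] 0.0 1.0011178246537908 10.2
```

View pics/side3.png

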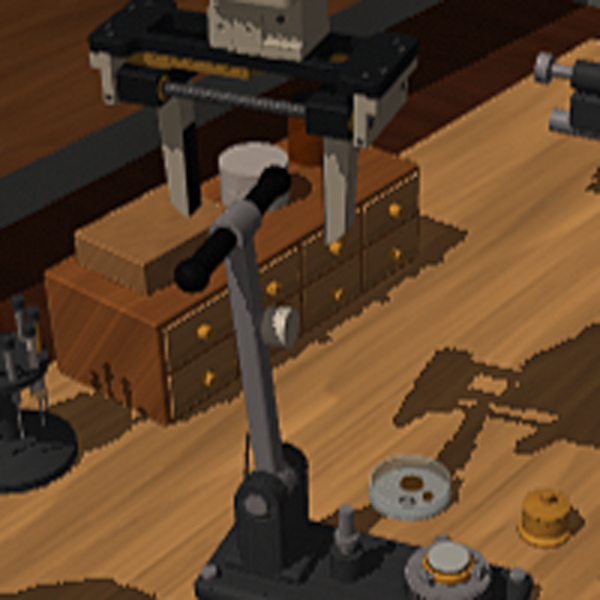

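The fingers straddle the -y half of the bar, with the tips at (185,210) and (335,240). Closing.

Request:
send_rows:
  rows:
    - {"dx": 0,"dy": 0,"dz": 0,"ax": 0,"ay": 0,"az": 0,"jaw": 0}
    - {"dx": 0,"dy": 0,"dz": 0,"ax": 0,"ay": 0,"az": 0,"jaw": 0}
    - {"dx": 0,"dy": 0,"dz": 0,"ax": 0,"ay": 0,"az": 0,"jaw": 0}
    - {"dx": 0,"dy": 0,"dz": 0,"ax": 0,"ay": 0,"az": 0,"jaw": 0}
    - {"dx": 0,"dy": 0,"dz": 0,"ax": 0,"ay": 0,"az": 0,"jaw": 0}
    - {"dx": 0,"dy": 0,"dz": 0,"ax": 0,"ay": 0,"az": 0,"jaw": 0}
    - {"dx": 0,"dy": 0,"dz": 0,"ax": 0,"ay": 0,"az": 0,"jaw": 0}
    - {"dx": 0,"dy": 0,"dz": 0,"ax": 0,"ay": 0,"az": 0,"jaw": 0}
    - {"dx": 0,"dy": 0,"dz": 0,"ax": 0,"ay": 0,"az": 0,"jaw": 0}
    - {"dx": 0,"dy": 0,"dz": 0,"ax": 0,"ay": 0,"az": 0,"jaw": 0}

```text
time: 11.08
ee_pos: [0.6447, 0.1167, 0.2676]
tool_rot: [-180.0, -0.0, 107.7]
force: [0.2, -0.3, -0.0]
gripper_width: 0.331
grip_force: 0.0
```

```bash
python3 s.py
python3 - <<'E'
import numpy as np
# arc deltas (tool dy = +press x, dz = down), 5 deg steps of lever
th=np.radians(np.arange(0,94.6,94.54/18));ph=th-np.radians(5)
x=.130-.2*np.sin(ph);z=.087+.2*np.cos(ph)
for i,(a,b) in enumerate(zip(np.diff(x),-np.diff(z))):print(i,a.round(4),b.round(4))
E
```

```text
[ 0.24 -0.3  -0.02] [-0.038 -0.132  0.06 ] [0.6447 0.1167 0.2676] [-1.800e+02 -1.000e-02  1.077e+02] [ -5.4  34.1 -12.3  76.1   7.3  70.6  -0.4] 0.0 0.3311576329473313 11.0833
0 -0.0183 -0.0008
1 -0.0183 0.0009
2 -0.0181 0.0026
3 -0.0178 0.0042
4 -0.0174 0.0059
5 -0.0168 0.0074
6 -0.016 0.0089
7 -0.0151 0.0104
8 -0.0141 0.0117
9 -0.013 0.0129
10 -0.0117 0.0141
11 -0.0104 0.0151
12 -0.009 0.016
13 -0.0075 0.0167
14 -0.0059 0.0173
15 -0.0043 0.0178
16 -0.0027 0.0181
17 -0.001 0.0183
```

Still closing.

Request:
send_rows:
  rows:
    - {"dx": 0,"dy": 0,"dz": 0,"ax": 0,"ay": 0,"az": 0,"jaw": 0}
    - {"dx": 0,"dy": 0,"dz": 0,"ax": 0,"ay": 0,"az": 0,"jaw": 0}
    - {"dx": 0,"dy": 0,"dz": 0,"ax": 0,"ay": 0,"az": 0,"jaw": 0}
    - {"dx": 0,"dy": 0,"dz": 0,"ax": 0,"ay": 0,"az": 0,"jaw": 0}
    - {"dx": 0,"dy": 0,"dz": 0,"ax": 0,"ay": 0,"az": 0,"jaw": 0}

```text
time: 11.5
ee_pos: [0.6448, 0.1167, 0.2677]
tool_rot: [180.0, -0.0, 107.7]
force: [0.3, -0.7, 0.1]
gripper_width: 0.166
grip_force: 30.0
```

```bash
python3 s.py
```

```text
[ 0.34 -0.74  0.08] [ 0.023 -0.132  0.005] [0.6448 0.1167 0.2677] [179.99  -0.   107.7 ] [ -5.4  34.1 -12.3  76.    7.3  70.6  -0.4] 29.99991238117218 0.16570394751721917 11.5
```

Gripped at 15.4 mm. Swinging along the arc, first half.

Request:
send_rows:
  rows:
    - {"dx": 0,"dy": -0.0092,"dz": -0.0004,"ax": 0,"ay": 0,"az": 0,"jaw": 0}
    - {"dx": 0,"dy": -0.0091,"dz": -0.0004,"ax": 0,"ay": 0,"az": 0,"jaw": 0}
    - {"dx": 0,"dy": -0.0183,"dz": 0.0009,"ax": 0,"ay": 0,"az": 0,"jaw": 0}
    - {"dx": 0,"dy": -0.0181,"dz": 0.0026,"ax": 0,"ay": 0,"az": 0,"jaw": 0}
    - {"dx": 0,"dy": -0.0178,"dz": 0.0042,"ax": 0,"ay": 0,"az": 0,"jaw": 0}
    - {"dx": 0,"dy": -0.0174,"dz": 0.0059,"ax": 0,"ay": 0,"az": 0,"jaw": 0}
    - {"dx": 0,"dy": 0,"dz": 0,"ax": 0,"ay": 0,"az": 0,"jaw": 0}
    - {"dx": 0,"dy": 0,"dz": 0,"ax": 0,"ay": 0,"az": 0,"jaw": 0}

```text
time: 12.17
ee_pos: [0.5602, 0.0898, 0.2571]
tool_rot: [179.8, 0.0, 107.7]
force: [0.8, 0.3, 8.5]
gripper_width: 0.162
grip_force: 30.0
```

```bash
cat > l.py <<'E'
from h import *
exec(open("s.py").read())
g=s["ee_pos"]+[0,0,.019]-[.494,.107,0];p=Ro.from_euler("z",-17.6,degrees=True).apply(g);print("press",p.round(4),"r",np.hypot(p[0]-.13,p[2]-.087),"lever",np.arctan2(.13-p[0],p[2]-.087)+np.radians(5))
E
python3 l.py
```

```text
[0.83 0.31 8.51] [ 0.056 -0.125  0.017] [0.5602 0.0898 0.2571] [1.7976e+02 2.0000e-02 1.0770e+02] [ -2.8  26.1 -13.   92.4   6.4  62.    0.2] 30.000978112220764 0.16174395950994777 12.1667
press [ 0.0579 -0.0364  0.2761] r 0.2023445506489884 lever 0.4514015832153097
```

Request:
send_rows:
  rows:
    - {"dx": 0,"dy": -0.0168,"dz": 0.0079,"ax": 0,"ay": 0,"az": 0,"jaw": 0}
    - {"dx": 0,"dy": -0.016,"dz": 0.0094,"ax": 0,"ay": 0,"az": 0,"jaw": 0}
    - {"dx": 0,"dy": -0.0151,"dz": 0.0109,"ax": 0,"ay": 0,"az": 0,"jaw": 0}
    - {"dx": 0,"dy": -0.0141,"dz": 0.0117,"ax": 0,"ay": 0,"az": 0,"jaw": 0}
    - {"dx": 0,"dy": -0.013,"dz": 0.0129,"ax": 0,"ay": 0,"az": 0,"jaw": 0}
    - {"dx": 0,"dy": -0.0117,"dz": 0.0141,"ax": 0,"ay": 0,"az": 0,"jaw": 0}
    - {"dx": 0,"dy": 0,"dz": 0,"ax": 0,"ay": 0,"az": 0,"jaw": 0}
    - {"dx": 0,"dy": 0,"dz": 0,"ax": 0,"ay": 0,"az": 0,"jaw": 0}

```text
time: 12.83
ee_pos: [0.4784, 0.0638, 0.1888]
tool_rot: [179.9, -0.0, 107.7]
force: [3.3, 1.0, 3.0]
gripper_width: 0.159
grip_force: 30.0
```

```bash
python3 l.py
```

```text
[3.28 0.97 2.96] [ 0.252 -0.651  0.005] [0.4784 0.0638 0.1888] [ 1.7986e+02 -1.0000e-02  1.0771e+02] [ -0.8  23.1 -13.  110.6   6.9  46.9   0.2] 29.997459948062897 0.158674726181164 12.8333
press [-0.028  -0.0365  0.2078] r 0.1988321506012524 lever 1.0054087884873413
```

Request:
send_rows:
  rows:
    - {"dx": 0,"dy": -0.0104,"dz": 0.0151,"ax": 0,"ay": 0,"az": 0,"jaw": 0}
    - {"dx": 0,"dy": -0.009,"dz": 0.016,"ax": 0,"ay": 0,"az": 0,"jaw": 0}
    - {"dx": 0,"dy": -0.0075,"dz": 0.0167,"ax": 0,"ay": 0,"az": 0,"jaw": 0}
    - {"dx": 0,"dy": -0.0059,"dz": 0.0173,"ax": 0,"ay": 0,"az": 0,"jaw": 0}
    - {"dx": 0,"dy": -0.0043,"dz": 0.0178,"ax": 0,"ay": 0,"az": 0,"jaw": 0}
    - {"dx": 0,"dy": -0.002,"dz": 0.014,"ax": 0,"ay": 0,"az": 0,"jaw": 0}
    - {"dx": 0,"dy": 0,"dz": 0,"ax": 0,"ay": 0,"az": 0,"jaw": 0}
    - {"dx": 0,"dy": 0,"dz": 0,"ax": 0,"ay": 0,"az": 0,"jaw": 0}

```text
time: 13.5
ee_pos: [0.441, 0.0518, 0.0916]
tool_rot: [180.0, -0.0, 107.7]
force: [1.3, 1.3, 5.2]
gripper_width: 0.162
grip_force: 30.0
```

```bash
python3 l.py
```

```text
[1.34 1.33 5.25] [ 0.268 -0.389  0.042] [0.441  0.0518 0.0916] [179.95  -0.   107.74] [ -2.1  29.2 -10.5 122.4  10.5  29.2  -2.7] 30.001510977745056 0.16191338958402807 13.5
press [-0.0672 -0.0365  0.1106] r 0.19865156737215997 lever 1.5387925836746796
```

Request:
send_rows:
  rows:
    - {"dx": 0,"dy": -0.001,"dz": 0.006,"ax": 0,"ay": 0,"az": 0,"jaw": 0}
    - {"dx": 0,"dy": -0.0005,"dz": 0.006,"ax": 0,"ay": 0,"az": 0,"jaw": 0}
    - {"dx": 0,"dy": 0,"dz": 0.005,"ax": 0,"ay": 0,"az": 0,"jaw": 0}
    - {"dx": 0,"dy": 0,"dz": 0,"ax": 0,"ay": 0,"az": 0,"jaw": 0}

```text
time: 13.83
ee_pos: [0.4394, 0.0513, 0.0749]
tool_rot: [179.9, 0.0, 107.7]
force: [0.7, 1.6, 7.2]
gripper_width: 0.159
grip_force: 30.0
```

```bash
python3 l.py
```

```text
[0.73 1.56 7.21] [ 0.272 -0.417 -0.011] [0.4394 0.0513 0.0749] [1.7993e+02 1.0000e-02 1.0773e+02] [ -2.7  30.9  -9.7 123.5  11.2  26.3  -3.4] 30.00166118144989 0.15868877797017208 13.8333
press [-0.0689 -0.0366  0.0939] r 0.19900675830188397 lever 1.6235205528550667
```

Request:
send_rows:
  rows:
    - {"dx": 0,"dy": 0,"dz": 0.002,"ax": 0,"ay": 0,"az": 0,"jaw": 0}
    - {"dx": 0,"dy": 0,"dz": 0.002,"ax": 0,"ay": 0,"az": 0,"jaw": 0}
    - {"dx": 0,"dy": 0,"dz": 0,"ax": 0,"ay": 0,"az": 0,"jaw": 0}

```text
time: 14.08
ee_pos: [0.4392, 0.0513, 0.0712]
tool_rot: [179.9, 0.0, 107.7]
force: [0.3, 0.9, 6.6]
gripper_width: 0.162
grip_force: 30.0
```

```bash
python3 l.py
```

```text
[0.32 0.87 6.62] [ 0.243 -0.346  0.039] [0.4392 0.0513 0.0712] [1.7994e+02 2.0000e-02 1.0773e+02] [ -2.8  31.3  -9.5 123.7  11.4  25.7  -3.5] 30.001783668994904 0.1624900762835196 14.0833
press [-0.0691 -0.0366  0.0902] r 0.19910521139459514 lever 1.6419166199785715
```

Request:
send_rows:
  rows:
    - {"dx": 0,"dy": 0,"dz": 0.0015,"ax": 0,"ay": 0,"az": 0,"jaw": 0}
    - {"dx": 0,"dy": 0,"dz": 0.0015,"ax": 0,"ay": 0,"az": 0,"jaw": 0}
    - {"dx": 0,"dy": 0,"dz": 0,"ax": 0,"ay": 0,"az": 0,"jaw": 0}

```text
time: 14.33
ee_pos: [0.4391, 0.0512, 0.0683]
tool_rot: [179.9, 0.0, 107.7]
force: [0.4, 1.7, 7.9]
gripper_width: 0.161
grip_force: 30.0
```

```bash
python3 l.py
```

```text
[0.44 1.68 7.88] [ 0.325 -0.29   0.02 ] [0.4391 0.0512 0.0683] [1.7994e+02 2.0000e-02 1.0774e+02] [ -3.   31.6  -9.3 123.9  11.5  25.3  -3.6] 30.00178813934326 0.1605669048883409 14.3333
press [-0.0692 -0.0366  0.0873] r 0.19917298053848712 lever 1.6566626073217159
```

Request:
send_rows:
  rows:
    - {"dx": 0,"dy": 0,"dz": 0.0015,"ax": 0,"ay": 0,"az": 0,"jaw": 0}
    - {"dx": 0,"dy": 0,"dz": 0.0015,"ax": 0,"ay": 0,"az": 0,"jaw": 0}
    - {"dx": 0,"dy": 0,"dz": 0,"ax": 0,"ay": 0,"az": 0,"jaw": 0}

```text
time: 14.58
ee_pos: [0.439, 0.0512, 0.0655]
tool_rot: [180.0, 0.0, 107.7]
force: [-0.4, 0.7, 8.7]
gripper_width: 0.16
grip_force: 30.0
```

```bash
python3 l.py
```

```text
[-0.44  0.66  8.72] [ 0.24  -0.141 -0.027] [0.439  0.0512 0.0655] [1.7995e+02 2.0000e-02 1.0773e+02] [ -3.1  31.9  -9.2 124.   11.6  24.8  -3.8] 30.002051889896393 0.16037790441332003 14.5833
press [-0.0693 -0.0366  0.0845] r 0.19929621008013895 lever 1.670568970935446
```

Request:
send_rows:
  rows:
    - {"dx": 0,"dy": 0,"dz": 0.0015,"ax": 0,"ay": 0,"az": 0,"jaw": 0}
    - {"dx": 0,"dy": 0,"dz": 0.0015,"ax": 0,"ay": 0,"az": 0,"jaw": 0}
    - {"dx": 0,"dy": 0,"dz": 0,"ax": 0,"ay": 0,"az": 0,"jaw": 0}

```text
time: 14.83
ee_pos: [0.439, 0.0512, 0.0626]
tool_rot: [179.9, 0.0, 107.7]
force: [0.3, 1.1, 10.7]
gripper_width: 0.163
grip_force: 30.0
```

```bash
python3 l.py
```

```text
[ 0.3   1.11 10.7 ] [ 0.252 -0.178 -0.008] [0.439  0.0512 0.0626] [1.7995e+02 3.0000e-02 1.0773e+02] [ -3.2  32.2  -9.  124.1  11.8  24.4  -3.9] 30.002140402793884 0.16331515593085824 14.8333
press [-0.0693 -0.0366  0.0816] r 0.1993495103299341 lever 1.6850336405606081
```

Request:
send_rows:
  rows:
    - {"dx": 0,"dy": 0,"dz": 0.001,"ax": 0,"ay": 0,"az": 0,"jaw": 0}
    - {"dx": 0,"dy": 0,"dz": 0.001,"ax": 0,"ay": 0,"az": 0,"jaw": 0}
    - {"dx": 0,"dy": 0,"dz": 0,"ax": 0,"ay": 0,"az": 0,"jaw": 0}

```text
time: 15.08
ee_pos: [0.439, 0.0511, 0.0621]
tool_rot: [179.9, 0.1, 107.7]
force: [-3.1, 0.4, 25.2]
gripper_width: 0.162
grip_force: 30.0
```

Run:
```python
exec(open("l.py").read())
t=arm.camera("side")[:,:,::-1];cv2.imwrite("pics/side4.png",cv2.resize(t[200:330,260:420],(720,585),interpolation=cv2.INTER_CUBIC))
```

```text
[-3.13  0.45 25.16] [0.123 0.613 0.04 ] [0.439  0.0511 0.0621] [1.7993e+02 7.0000e-02 1.0774e+02] [ -3.3  32.3  -9.  124.2  11.8  24.2  -3.9] 30.004472136497498 0.1615048424712301 15.0833
press [-0.0693 -0.0366  0.0811] r 0.19935718602711114 lever 1.6876149163366472
```

View pics/side4.png

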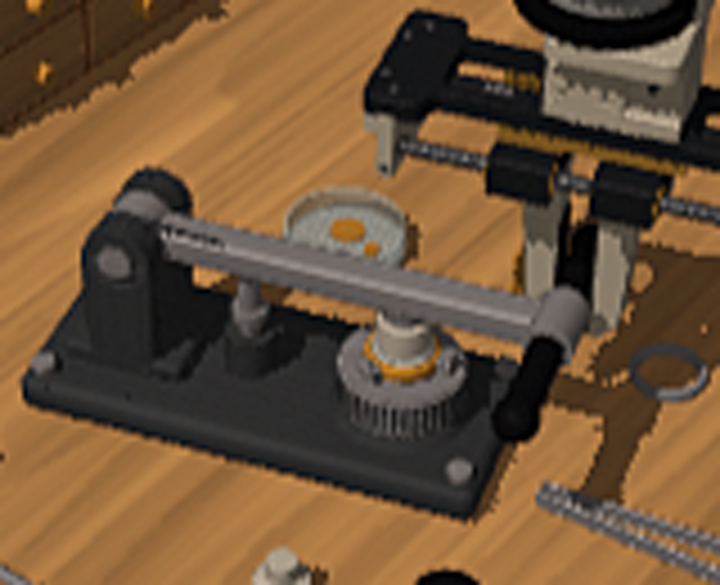

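The lever is level on its stop screw (crop (245,290)), the die is in the bezel at (402,345), and the fingers hold the bar. The force jumped to 25 N, which fits reaching the stop. Holding to settle.

Request:
send_rows:
  rows:
    - {"dx": 0,"dy": 0,"dz": 0,"ax": 0,"ay": 0,"az": 0,"jaw": 0}
    - {"dx": 0,"dy": 0,"dz": 0,"ax": 0,"ay": 0,"az": 0,"jaw": 0}
    - {"dx": 0,"dy": 0,"dz": 0,"ax": 0,"ay": 0,"az": 0,"jaw": 0}
    - {"dx": 0,"dy": 0,"dz": 0,"ax": 0,"ay": 0,"az": 0,"jaw": 0}
    - {"dx": 0,"dy": 0,"dz": 0,"ax": 0,"ay": 0,"az": 0,"jaw": 0}
    - {"dx": 0,"dy": 0,"dz": 0,"ax": 0,"ay": 0,"az": 0,"jaw": 0}
    - {"dx": 0,"dy": 0,"dz": 0,"ax": 0,"ay": 0,"az": 0,"jaw": 0}
    - {"dx": 0,"dy": 0,"dz": 0,"ax": 0,"ay": 0,"az": 0,"jaw": 0}
    - {"dx": 0,"dy": 0,"dz": 0,"ax": 0,"ay": 0,"az": 0,"jaw": 0}
    - {"dx": 0,"dy": 0,"dz": 0,"ax": 0,"ay": 0,"az": 0,"jaw": 0}

```text
time: 15.97
ee_pos: [0.4391, 0.0512, 0.0621]
tool_rot: [179.9, 0.1, 107.7]
force: [-3.7, 0.7, 24.5]
gripper_width: 0.162
grip_force: 30.0
```

```bash
python3 l.py
```

```text
[-3.69  0.72 24.51] [0.172 0.581 0.002] [0.4391 0.0512 0.0621] [1.7991e+02 7.0000e-02 1.0773e+02] [ -3.3  32.3  -9.  124.2  11.8  24.2  -3.9] 30.00446766614914 0.16235768956070584 15.9667
press [-0.0692 -0.0366  0.0811] r 0.19933116198183345 lever 1.6875626442528737
```

Run:
```python
from h import *
R=Ro.from_euler("z",17.6,degrees=True)
for z in(.083,.087,.089,.093): print(z,proj("side",R.apply([-.07,.064,z])+[.494,.107,0]), proj("side",R.apply([-.07,.0,z])+[.494,.107,0]))
print("seen ball",(518.5/4.5+259.5,418.5/4.5+199.5))
```

```text
0.083 [374.42302524 294.47433941] [383.68680452 273.48872966]
0.087 [374.53977114 292.9318961 ] [383.81967291 271.96639201]
0.089 [374.59835495 292.15788845] [383.88633645 271.20259549]
0.093 [374.71594687 290.60426756] [384.02012486 269.66971676]
seen ball (374.72222222222223, 292.5)
```

The ball end appears at z ≈ 0.088, which matches the lever on its stop. Handing in.

```bash
python3 -c "
from rig import arm
print(arm.job_done())"
```

```text
the job is handed in; nothing more can be done
None
```

I handed the job in with the sleeve tightened to about 1.24 rad and the gripper still holding the lever on its stop with a steady push of about 25 N; the hand-in returned no verdict, and I judged the bezel grip and pressed crystal from force readings and camera views, not directly.

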